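Change over the organiser trays: shut the yellow, hook out the blue

TASK

Only one of the two desk organiser trays may stand out at a time: push the yellow tray fully home first, then hook a fingertip behind the front lip of the blue tray and draw it out to its stop, so that the brush can be reached. Do not pinch the blue tray's front, leave the brush and the eraser lying in their trays, and leave the bottle and the pen pot where they stand.

Things in the scene. Friction and masses are not known exactly. Their poses are not given: they have to be found in the camera images.
- blue_tray (a joint): blue tray's slide, in m: 0 = fully home, 0.095 = drawn out to its stop; starts nearly shut (0 to 0.012). Slides easily (about 1.5 N of friction, 2 N at 50 mm/s) and stays where it is left
- yellow_tray (a joint): yellow tray's slide, same meaning; starts standing out (0.055 to 0.09), about 1.5 N of friction, rigid stop at 0 (home)
- blue_unit: white desk organiser unit fixed to the desk, 240 long (x) x 108 wide (y) x 54 high, with the blue tray on rails between side walls 50 high; origin under its middle at desk level; open front faces its own -x (towards the robot, within 0.25 rad); a roof (50 to 54 up) covers only its rear half, x = 0 to 120
- yellow_unit: white desk organiser unit fixed to the desk, 240 long (x) x 108 wide (y) x 54 high, with the yellow tray on rails between side walls 50 high; origin under its middle at desk level; open front faces its own -x (towards the robot, within 0.25 rad); a roof (50 to 54 up) covers only its rear half, x = 0 to 120. The two units stand side by side, either one on the left
- blue_lip (a point): upright blue lip across the tray's front, 5 thick (x), 92 wide (y), top edge 46 above the desk. Point: middle of its top edge on the INNER (rear) face; x points level into the tray, so the tray draws out along -x; z up. The tray front's outer face is at x = -8. When shut that face is flush with the unit's front and the point is at unit x = -112
- blue_face (a point): centre of the outer face of the blue tray's front plate: 3 thick, 92 wide, on the outside of the blue lip, from 8 to 38 below the lip's top, with a blank white card on it; 8 in front of and 23 below the blue lip's point, same axes. Not to be pressed by the fingers: that would be pinching the lip
- yellow_lip (a point): upright yellow lip across the tray's front, 5 thick (x), 92 wide (y), top edge 46 above the desk. Point: middle of its top edge on the INNER (rear) face; x points level into the tray, so the tray draws out along -x; z up. The tray front's outer face is at x = -8. When shut that face is flush with the unit's front and the point is at unit x = -112
- blue_well (a point): point on the floor of the blue tray's empty, open-topped finger well, behind the middle of the lip: well 65 long (x, this point halfway, 32 behind the lip's inner face) and 84 wide, floor 12 above the desk, side walls to 36, ended by a divider to 30 above the desk; behind that a compartment 144 long for the contents. Axes as the lip's
- yellow_well (a point): point on the floor of the yellow tray's empty, open-topped finger well, behind the middle of the lip: well 65 long (x, this point halfway, 32 behind the lip's inner face) and 84 wide, floor 12 above the desk, side walls to 36, ended by a divider to 30 above the desk; behind that a compartment 144 long for the contents. Axes as the lip's
- brush: small loose paint brush with a red handle, 110 long, lying in the blue tray's rear compartment, partly under the roof; origin under its middle
- eraser: loose white eraser 50 x 22 x 13, lying in the yellow tray's rear compartment; origin under its middle
- bottle: loose upright clear bottle with white cap, 62 across, 190 high, to one side of the units; origin under its middle
- pen_pot: loose black pen pot with pens, 80 across at the rim, pot 95 high, pens to 155, on the other side of the units; origin under its middle
There are look-alikes about, which are no part of the job. There is more than one size of the brush; the job needs the middle-sized. There is more than one size of the eraser; the one meant has the size given above.

How it is judged:
By the outcome, as a careful person would: the job done as asked, in the order asked, and still so for the second after the job is handed in, with the robot touching nothing.
It also fails if it takes over 48 s, if anything falls off the work surface, if the arm or the gripper's body presses on something with over 40 N, if the wrist force passes 120 N, or if a joint passes its speed limit or range.

ROBOT

A 6-joint arm with a two-finger parallel gripper is mounted at the origin on the work surface. World frame = base frame: x ahead of the robot, y to its left, z up, the work surface at z = 0. Lengths are in m, angles in rad, forces in N, time in s.
With the tool pointing down it reaches from about 0.25 to 0.775 m from the base axis. Payload 4 kg.
Tool frame: the origin (TCP) lies between the finger pads; the fingertips stand 14 mm ahead of it and the grasp point (between the pads) lies 5 mm behind it (robot.tips_ahead is the distance from the TCP to the fingertips, in m); z points along the fingers, y is the direction in which the jaws open and shut (so a half turn about z gives the same grasp; the last joint's range is limited). The gripper opens to 94 mm and grips with 3 to 60 N. Pads are 16 mm wide; open, the fingers measure 119 mm over their backs; the gripper's body (75 mm by 177 mm) begins 78 mm behind the grasp point.
Start: joints at [-1.344, 0.087, 1.371, -0, 1.684, -0.103], TCP at [0.178, -0.52, 0.185] pointing down, gripper open.
Joint ranges: [-3.1, 3.1], [-0.76, 2.03], [0.27, 2.55], [-1.08, 4.22], [0.17, 2.65], [-2.57, 2.57]. Speed limits (rad/s): [2.79, 2.79, 3.14, 3.14, 3.14, 3.14].

INTERFACE

Orientations are given as [roll, pitch, yaw] about the fixed x, y, z axes, in that order (R = Rz(yaw) Ry(pitch) Rx(roll)).
In Python, from bench import robot, optics, job gives the robot as it stands.
- The arm moves only by the tool apply_moves, never from a script. Its argument "moves" is a list of rows, each a list of 3 entries, a list of its own where there are three numbers: the shift along the tool's x, y, z in cm, then the turn, a rotation vector about the tool's x, y, z in rad, then the opening, from 0 (shut) to 1 (fully open). In form: [[[tx, ty, tz], [rx, ry, rz], grip], ...]. A call has exactly 10 rows; each row is the pose to reach, as a shift and turn from the pose commanded when the call began, along the tool's axes at that moment; what a row does not reach only later rows make up. A row lasts 1/12 s, in which the tool goes at most 41.7 mm and 7.16 degrees, less where a joint would pass 70% of its speed; a pose out of reach is approached as far as the arm can. A call with a gripper value outside its range is refused whole. The fingers move at their own pace and stop on an object; the grip force is fixed at half the most. Time passes only in rows, so rows that repeat a pose let the fingers close, or fill a call up. It gives the time, the measured TCP pose, the force and the opening at its end, in the units of the state.
- robot.get_obs(): the state, without advancing time (a new reading comes with each control period).
- optics.snapshot(name): name is "scene" or "top"; returns the picture (420x560x3 uint8, red, green, blue); there is no depth.
- optics.get_calibration(name): a dict with "fx", "fy", "cx", "cy" (pixels), "rvec" (rotation vector, rad) and "tvec" (3), from world to camera coordinates, as OpenCV has them. Camera axes: x right, y down, z forward; pixel columns grow to the right and rows downward; lengths in m; the calibration is good to about 2 mm. A picture is of the moment at which its call begins. get_calibration takes no time and is no camera call.
- job.close_job(): hands the job in, once; it reports no verdict.
The state is a dict: "time": time; "joint_positions": joint angles; "qvel": joint speeds; "joint_torque": joint torques, N m; "tool_pos": TCP position; "ee_rot": TCP orientation; "wrist_force": force on the tool from outside, world axes, zero at the start; "wrist_torque": the same for the moment, N m; "width": finger opening in m.
Only numpy, scipy, OpenCV 4.12 (cv2) and the standard library are available. Lean on these libraries where they do the work, as an engineer would, in place of code of your own. Each camera call takes 0.05 s, during which the arm holds its last target.

## Working session

There is one attempt and no reset: what is moved stays moved. The work goes in short steps, Python scripts to look and compute and a tool call to move; the robot and the scene stay as the last step left them, time stands still between calls to the robot, and variables do not carry over. Pictures are saved under pics/ and viewed, and the job is handed in when it is done.

Besides the shell and the picture viewer there is one more tool, called after "Emit:" as a command line: name --argument value ..., lists and objects as JSON in quotes. apply_moves: Moves the arm, as the interface text tells. Its arguments: {"type":"object","properties":{"moves":{"type":"array"}},"required":["moves"]}

```bash
mkdir -p pics
python3 - <<'E'
from bench import robot, optics, job
import cv2
o=robot.get_obs()
for k,v in o.items(): print(k,v)
for n in("scene","top"):
    im=optics.snapshot(n); cv2.imwrite(f"pics/{n}0.png",im[:,:,::-1]); print(n,optics.get_calibration(n))
E
```

```text
time 0.0
joint_positions [-1.34405861e+00  8.79266445e-02  1.37222465e+00 -1.58795933e-05
  1.68357833e+00 -1.03083412e-01]
qvel [ 3.02985226e-04 -4.46461745e-04  1.31622593e-03 -7.38389361e-04
 -1.24139737e-03 -7.93400008e-05]
joint_torque [-1.73371509e-04 -3.40183353e+01 -3.02424932e+01  7.18196877e-02
  3.30556172e-02 -1.72528748e-04]
tool_pos [ 0.17799841 -0.5197883   0.18393473]
ee_rot [-3.13946540e+00 -2.04197493e-04  3.29819145e-01]
wrist_force [-0.50239865 -0.59090367 -0.41286612]
wrist_torque [ 0.05056904  0.0055798  -0.05865457]
width 0.09389323680604898
scene {'fx': 415.0692556191061, 'fy': 415.0692556191061, 'cx': 280.4919964252369, 'cy': 212.45269069286533, 'rvec': array([ 2.12510822,  0.86754696, -0.42434321]), 'tvec': array([-0.41110581, -0.21877609,  1.47762387])}
top {'fx': 379.8154741294279, 'fy': 379.8154741294279, 'cx': 278.65367892254267, 'cy': 204.82937462192584, 'rvec': array([ 1.90045458, -2.32607418,  0.23956158]), 'tvec': array([0.09608741, 0.55715715, 0.82952579])}
```

```bash
ls -la
```

```text
total 12
drwxr-xr-x  3 agent agent 4096 Dec  6 19:52 .
drwxr-xr-x 23 root  root  4096 Dec  6 19:52 ..
drwxr-xr-x  2 agent agent 4096 Dec  6 19:52 pics
```

View pics/scene0.png

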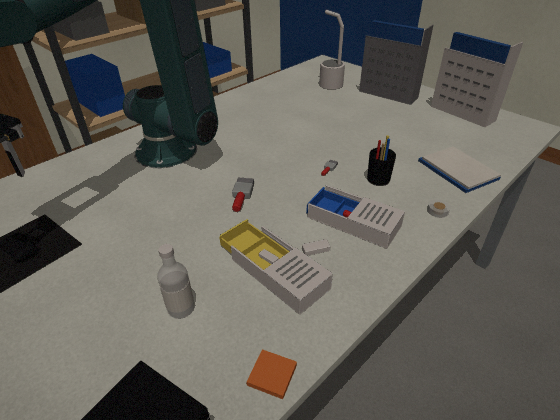

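View pics/top0.png

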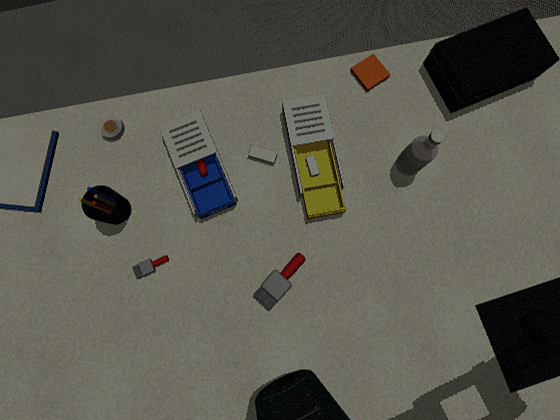

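The top view shows the blue unit, nearly shut, at (200,165) with a red brush handle at (203,168). The yellow unit stands out at (318,155), with an eraser in its tray at (312,166). The look-alikes are brushes on the desk at (150,266) (small) and (280,282) (large), and a loose eraser at (262,154). There is also blue on the notebook at (45,170). I'll crop in close to check these.

```bash
cat > h.py <<'E'
import numpy as np, cv2
from bench import robot, optics, job
def cal(n):
    c=optics.get_calibration(n); K=np.array([[c['fx'],0,c['cx']],[0,c['fy'],c['cy']],[0,0,1]]); return K,np.array(c['rvec']),np.array(c['tvec'])
def ray(n,uv,z):
    K,r,t=cal(n); R=cv2.Rodrigues(r)[0]; C=-R.T@t
    uv=np.atleast_2d(uv).astype(float)
    d=(R.T@np.linalg.inv(K)@np.c_[uv,np.ones(len(uv))].T).T
    return C+d*((z-C[2])/d[:,2])[:,None]
def proj(n,P):
    K,r,t=cal(n); return cv2.projectPoints(np.atleast_2d(P).astype(float),r,t,K,None)[0][:,0]
E
python3 - <<'E'
from h import *
im=cv2.imread("pics/top0.png")
c=cv2.resize(im[85:235,150:360],None,fx=3.8,fy=3.8,interpolation=cv2.INTER_CUBIC); cv2.imwrite("pics/c0.png",c)
im=cv2.imread("pics/scene0.png")
c=cv2.resize(im[170:320,210:415],None,fx=3.8,fy=3.8,interpolation=cv2.INTER_CUBIC); cv2.imwrite("pics/c1.png",c)
E
```

```text
(no output)
```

View pics/c0.png

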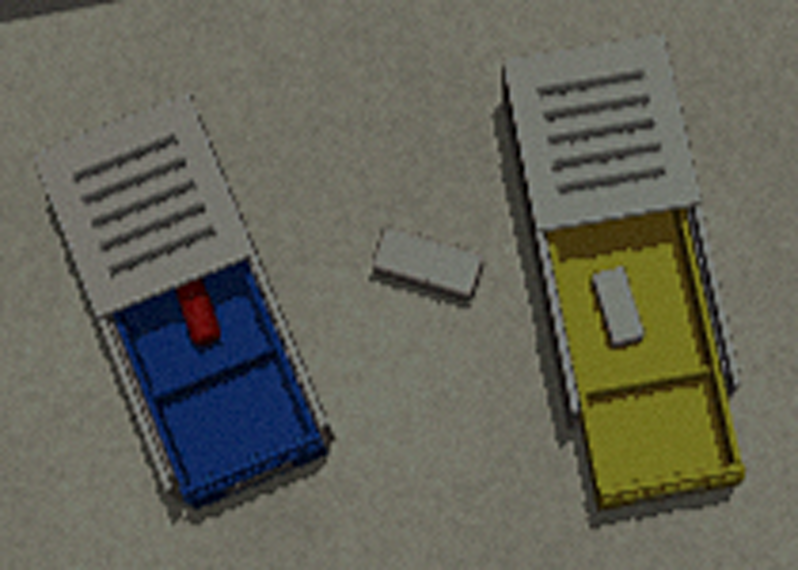

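View pics/c1.png

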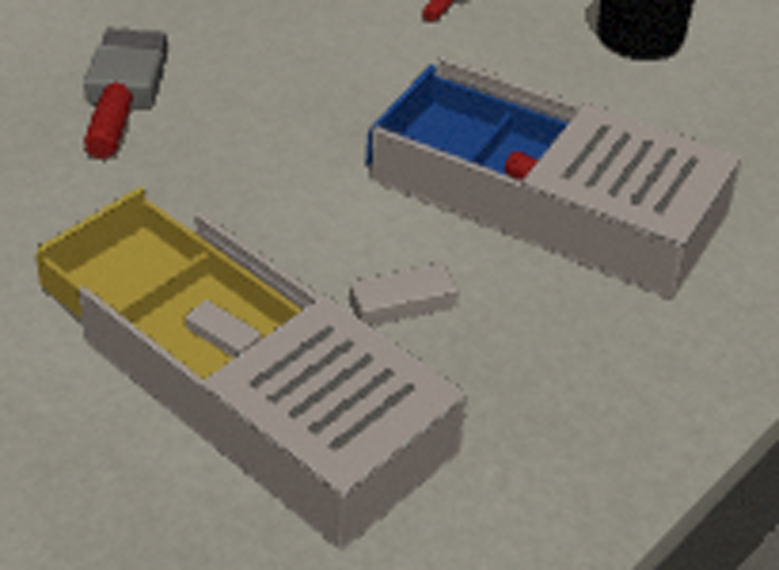

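Run:
```python
from h import *
f=lambda L:np.array(L)/3.8-0.5+0.5/3.8+[150,85]
for n,q in (("blue",[(38,155),(190,95),(252,258),(97,318)]),("yellow",[(503,65),(665,35),(698,205),(543,230)])):
    P=ray("top",f(q),0.054); P2=P[:,:2]
    print(n,P2.round(4).tolist())
    print(" sides",[round(np.linalg.norm(P2[i]-P2[(i+1)%4]),4) for i in range(4)])
    ax=(P2[0]+P2[1]-P2[2]-P2[3]);ay=(P2[0]+P2[3]-P2[1]-P2[2]); 
    th=np.arctan2(ax[1],ax[0]);th2=np.arctan2(ay[1],ay[0])-np.pi/2
    print(" yaw",th,th2)
# lips
im=cv2.imread("pics/top0.png"); h=cv2.cvtColor(im,cv2.COLOR_BGR2HSV)
for n,lo,hi,box in (("blue",(100,120,40),(130,255,255),(160,100,250,230)),("yellow",(20,120,40),(35,255,255),(280,90,360,230))):
    m=cv2.inRange(h,lo,hi); k=np.zeros_like(m); x0,y0,x1,y1=box; k[y0:y1,x0:x1]=255; m&=k
    c=max(cv2.findContours(m,cv2.RETR_EXTERNAL,cv2.CHAIN_APPROX_NONE)[0],key=cv2.contourArea)
    hull=cv2.convexHull(c); ap=cv2.approxPolyDP(hull,2,True)[:,0]
    print(n,ap.tolist(), ray("top",ap,0.046)[:,:2].round(3).tolist())
c=cv2.resize(im[175:225,185:350],None,fx=4.8,fy=4.8,interpolation=cv2.INTER_CUBIC); c=cv2.convertScaleAbs(c,alpha=1.8); cv2.imwrite("pics/c2.png",c)
```

```text
blue [[0.8183, 0.2288], [0.84, 0.1263], [0.7221, 0.1054], [0.7023, 0.2075]]
 sides [np.float64(0.1048), np.float64(0.1198), np.float64(0.104), np.float64(0.1179)]
 yaw 0.17874212680564866 0.1996099502815052
yellow [[0.8202, -0.0773], [0.8199, -0.1858], [0.7004, -0.1801], [0.7037, -0.0794]]
 sides [np.float64(0.1085), np.float64(0.1196), np.float64(0.1007), np.float64(0.1165)]
 yaw -0.01549389892841121 -0.016764302272116227
blue [[214, 154], [234, 202], [199, 217], [180, 167]] [[0.722, 0.111], [0.595, 0.085], [0.576, 0.172], [0.706, 0.197]]
yellow [[330, 140], [345, 210], [308, 218], [294, 146]] [[0.701, -0.173], [0.524, -0.168], [0.523, -0.079], [0.704, -0.083]]
```

View pics/c2.png

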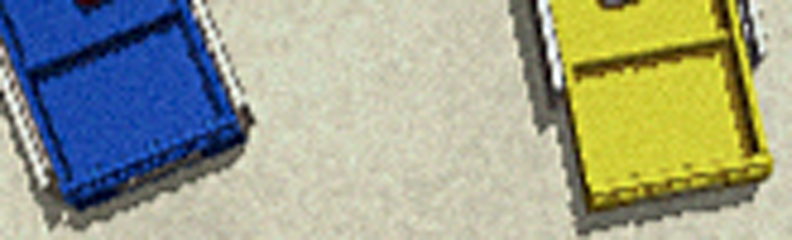

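```bash
cat >> h.py <<'E'
def shift(target, yaw):
    o=robot.get_obs(); from scipy.spatial.transform import Rotation as Ro
    R=Ro.from_euler('xyz',o['ee_rot']); G=Ro.from_euler('xyz',[np.pi,0,yaw])
    return (R.inv().apply(np.array(target)-o['tool_pos'])*100).round(2).tolist(), (R.inv()*G).as_rotvec().round(3).tolist()
E
python3 - <<'E'
from h import *
px={"big brush head":(272,292),"handle":(300,257),"small br":(150,266)}
for k,v in px.items(): print(k,ray("top",v,0.01)[0].round(3))
print("bottle base",ray("top",(402,168),0.0)[0].round(3),ray("scene",(180,312),0)[0].round(3),"cap",ray("top",(437,135),0.19)[0].round(3),ray("scene",(167,250),0.19)[0].round(3))
print("pot rim",ray("top",(97,200),0.095)[0].round(3), "base",ray("top",(113,213),0.0)[0].round(3),ray("scene",(378,180),0)[0].round(3))
# predicted fronts
for n,o,y,s in (("blue",(.7122,.1565),.19,.009),("yellow",(.702,-.130),-.016,.058)):
    a=np.array([np.cos(y),np.sin(y)]); b=np.array([-a[1],a[0]]); o=np.array(o)
    for lab,x,z in (("lip inner",-.112-s,.046),("lip outer",-.117-s,.046),("unit front wall tops",-.12,.05)):
        w=.046 if 'lip' in lab else .054
        P=[np.r_[o+a*x+b*k*w,z] for k in(1,-1)]
        print(n,lab,proj("top",P).round(1).tolist(),proj("scene",P).round(1).tolist())
print(shift([.47,-.125,.10],-.016))
E
```

```text
big brush head [0.373 0.038 0.01 ]
handle [ 0.44  -0.044  0.01 ]
small br [0.49  0.311 0.01 ]
bottle base [ 0.608 -0.345  0.   ] [ 0.624 -0.367  0.   ] cap [ 0.617 -0.36   0.19 ] [ 0.623 -0.36   0.19 ]
pot rim [0.649 0.381 0.095] base [0.638 0.387 0.   ] [0.648 0.372 0.   ]
blue lip inner [[195.4, 214.0], [232.0, 199.5]] [[324.4, 185.9], [308.4, 202.0]]
blue lip outer [[196.1, 216.0], [232.7, 201.4]] [[322.9, 185.4], [306.9, 201.4]]
blue unit front wall tops [[191.7, 214.6], [234.8, 197.5]] [[326.1, 183.6], [307.3, 202.5]]
yellow lip inner [[308.2, 213.6], [346.4, 206.6]] [[246.8, 219.1], [219.5, 235.6]]
yellow lip outer [[308.6, 215.7], [346.8, 208.7]] [[245.6, 218.3], [218.3, 234.7]]
yellow unit front wall tops [[300.8, 193.5], [345.3, 185.4]] [[261.5, 225.3], [229.3, 245.7]]
([40.41, -27.88, 8.46], [-0.002, 0.0, 0.346])
```

Emit:
apply_moves --moves '[[[3,-2,0.5],[0,0,0.1],0],[[6.5,-4.5,1],[0,0,0.2],0],[[9.5,-6.5,1.5],[0,0,0.3],0],[[12.5,-8.5,2],[0,0,0.346],0],[[15.5,-10.5,2.5],[0,0,0.346],0],[[18.5,-13,3],[0,0,0.346],0],[[22,-15,3.5],[0,0,0.346],0],[[25,-17,4],[0,0,0.346],0],[[28.5,-19.5,4.5],[0,0,0.346],0],[[32,-22,5],[0,0,0.346],0]]'

```text
time: 0.93
tool_pos: [0.4082, -0.2095, 0.1349]
ee_rot: [-3.142, 0.0, -0.017]
wrist_force: [0.6, -0.4, 0.1]
width: 0.0307
```

Run:
```python
from h import *
print(robot.get_obs()['width'],shift([.48,-.124,.12],-.016),shift([.48,-.124,.038],-.016))
```

```text
0.03067461247454938 ([7.04, -8.67, 1.49], [-0.0, 0.0, -0.001]) ([7.04, -8.66, 9.69], [-0.0, 0.0, -0.001])
```

Emit:
apply_moves --moves '[[[2.5,-3,0.5],[0,0,0],0],[[4.5,-6,1],[0,0,0],0],[[6.5,-8.5,1.5],[0,0,0],0],[[7,-8.7,3],[0,0,0],0],[[7,-8.7,5],[0,0,0],0],[[7,-8.7,7],[0,0,0],0],[[7,-8.7,8.5],[0,0,0],0],[[7,-8.7,9.7],[0,0,0],0],[[7,-8.7,9.7],[0,0,0],0],[[7,-8.7,9.7],[0,0,0],0]]'

```text
time: 1.77
tool_pos: [0.4786, -0.1253, 0.0378]
ee_rot: [-3.141, 0.002, -0.016]
wrist_force: [0.2, 0.8, 0.3]
width: 0.0004
```

Run:
```python
from h import *
a=optics.snapshot("top")[85:235,150:360,::-1]; b=optics.snapshot("scene")[170:320,210:415,::-1]
c=np.hstack([cv2.resize(i,(400,300),interpolation=cv2.INTER_CUBIC) for i in(a,b)]); cv2.imwrite("pics/d1.png",c)
print(robot.get_obs()['tool_pos'],robot.get_obs()['wrist_force'])
```

```text
[ 0.47992199 -0.12581912  0.03956431] [-0.62289013  0.24804342 -0.35281446]
```

View pics/d1.png

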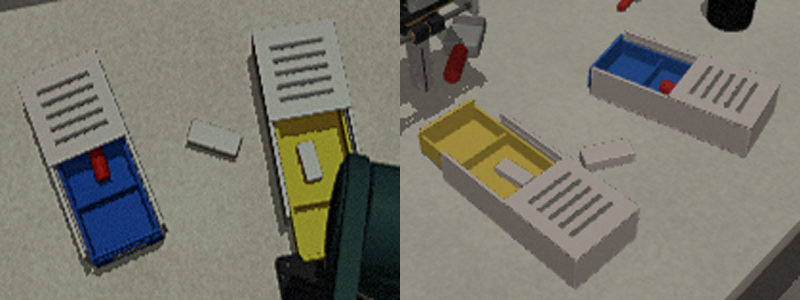

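Emit:
apply_moves --moves '[[[1,0,0],[0,0,0],0],[[2,0,0],[0,0,0],0],[[2.8,0,0],[0,0,0],0],[[3.3,0,0],[0,0,0],0],[[3.8,0,0],[0,0,0],0],[[4.3,0,0],[0,0,0],0],[[4.9,0,0],[0,0,0],0],[[5.5,0,0],[0,0,0],0],[[6.1,0,0],[0,0,0],0],[[6.7,0,0],[0,0,0],0]]'

```text
time: 2.7
tool_pos: [0.5467, -0.1265, 0.0384]
ee_rot: [3.142, 0.0, -0.016]
wrist_force: [0.4, -0.6, 0.1]
width: 0.0006
```

Emit:
apply_moves --moves '[[[0.4,0,0],[0,0,0],0],[[0.8,0,0],[0,0,0],0],[[1.2,0,0],[0,0,0],0],[[1.5,0,0],[0,0,0],0],[[1.7,0,0],[0,0,0],0],[[1.9,0,0],[0,0,0],0],[[2.1,0,0],[0,0,0],0],[[2.2,0,0],[0,0,0],0],[[2.3,0,0],[0,0,0],0],[[2.3,0,0],[0,0,0],0]]'

```text
time: 3.53
tool_pos: [0.5692, -0.1269, 0.0385]
ee_rot: [3.141, -0.0, -0.016]
wrist_force: [0.5, -0.2, 0.1]
width: 0.0004
```

Run:
```python
from h import *
a=optics.snapshot("top")[85:235,150:360,::-1]; b=optics.snapshot("scene")[170:320,210:415,::-1]
c=np.hstack([cv2.resize(i,(400,300),interpolation=cv2.INTER_CUBIC) for i in(a,b)]); cv2.imwrite("pics/d2.png",c)
print(robot.get_obs()['tool_pos'],robot.get_obs()['wrist_force'])
```

```text
[ 0.56904546 -0.12687712  0.03845608] [-0.00563578  0.43128701 -0.21321695]
```

View pics/d2.png

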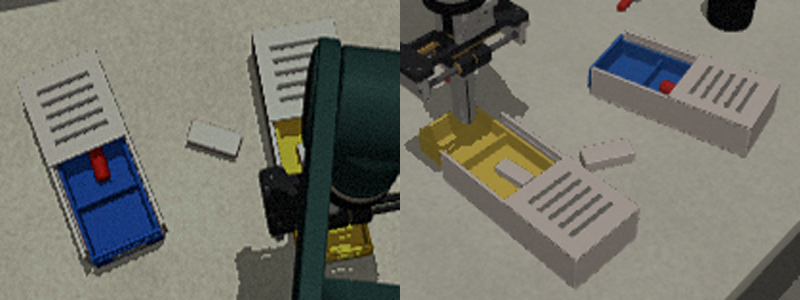

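Run:
```python
from h import *
s=optics.snapshot("scene")[:,:,::-1]; t=optics.snapshot("top")[:,:,::-1]
cv2.imwrite("pics/s3.png",s)
c=cv2.convertScaleAbs(cv2.resize(s[150:310,190:350],(800,600)[1:]*2,interpolation=cv2.INTER_CUBIC),alpha=1.6); cv2.imwrite("pics/d3.png",c)
c=cv2.convertScaleAbs(cv2.resize(t[90:240,270:420],(600,600),interpolation=cv2.INTER_CUBIC),alpha=1.6); cv2.imwrite("pics/d4.png",c)
o=robot.get_obs()
p=o['tool_pos']-[0,0,.014]; print(proj("scene",p),proj("top",p), ((proj("scene",p)-[190,150])*600/160), o['joint_positions'])
```

```text
[[243.48484915 239.84809248]] [[322.61513549 197.18536183]] [[200.5681843  336.93034678]] [-3.16559120e-01  2.32073020e-01  1.50084188e+00 -1.13899443e-04
  1.40865793e+00  1.27048878e+00]
```

View pics/d3.png

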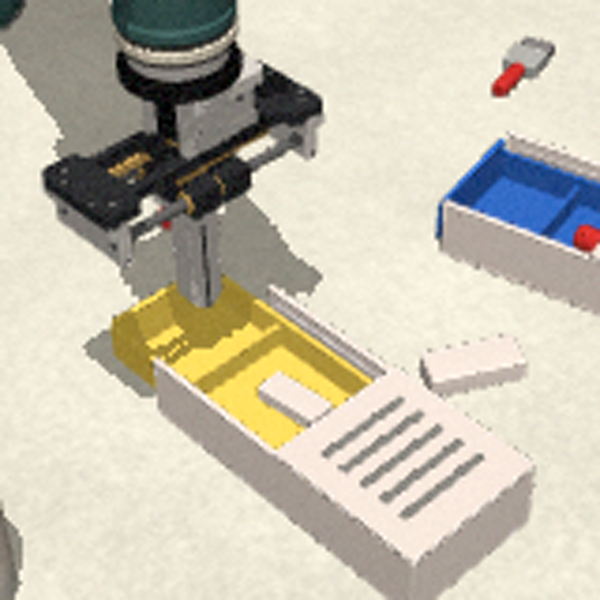

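View pics/d4.png

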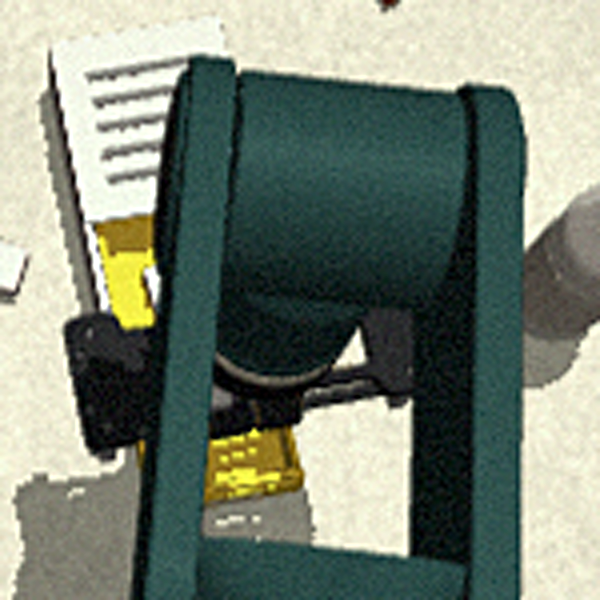

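Run:
```python
from h import *
print(robot.tips_ahead,[a for a in dir(robot) if a[0]!='_'])
uv=np.array([[190+205/3.75,150+305/3.75]])
for z in(.024,.03,.04,.046,.05,.06):print(z,ray("scene",uv,z)[0].round(4))
K,r,t=cal("scene");R=cv2.Rodrigues(r)[0];print(-R.T@t)
# lip corners visible in scene now
q=np.array([[112,322],[222,278],[155,345]])/3.75+[190,150]
for z in(.046,):print(ray("scene",q,z).round(4))
o=robot.get_obs();print(o['tool_pos'],o['ee_rot'],o['width'])
```

```text
0.014 ['IKError', 'get_obs', 'tips_ahead']
0.024 [ 0.546  -0.1025  0.024 ]
0.03 [ 0.5513 -0.1066  0.03  ]
0.04 [ 0.5601 -0.1135  0.04  ]
0.046 [ 0.5654 -0.1176  0.046 ]
0.05 [ 0.5689 -0.1204  0.05  ]
0.06 [ 0.5777 -0.1273  0.06  ]
[ 1.19892956 -0.61387197  0.76548834]
[[ 0.5326 -0.1733  0.046 ]
 [ 0.5527 -0.0905  0.046 ]
 [ 0.5713 -0.1675  0.046 ]]
[ 0.56904206 -0.12688846  0.0384761 ] [ 3.14147942e+00  1.43189723e-05 -1.62331871e-02] 0.0006489114429186441
```

Run:
```python
from h import *
s=cv2.imread("pics/s3.png")
c=cv2.convertScaleAbs(cv2.resize(s[195:270,210:285],(600,600),interpolation=cv2.INTER_NEAREST),alpha=1.8); 
o=robot.get_obs()
for dx in(-.008,.008):
  for dy in(-.0125,.0125):
    for z in(.024,.054):
      p=(proj("scene",[o['tool_pos'][0]+dx,o['tool_pos'][1]+dy,z])[0]-[210,195])*8
      print(dx,dy,z,p.round())
      cv2.circle(c,tuple(int(v) for v in p),3,(0,0,255) if z<.03 else (0,255,0),-1)
cv2.imwrite("pics/d5.png",c)
```

```text
-0.008 -0.0125 0.024 [223. 367.]
-0.008 -0.0125 0.054 [216. 299.]
-0.008 0.0125 0.024 [280. 329.]
-0.008 0.0125 0.054 [274. 261.]
0.008 -0.0125 0.024 [255. 391.]
0.008 -0.0125 0.054 [249. 322.]
0.008 0.0125 0.024 [313. 353.]
0.008 0.0125 0.054 [307. 284.]
```

View pics/d5.png

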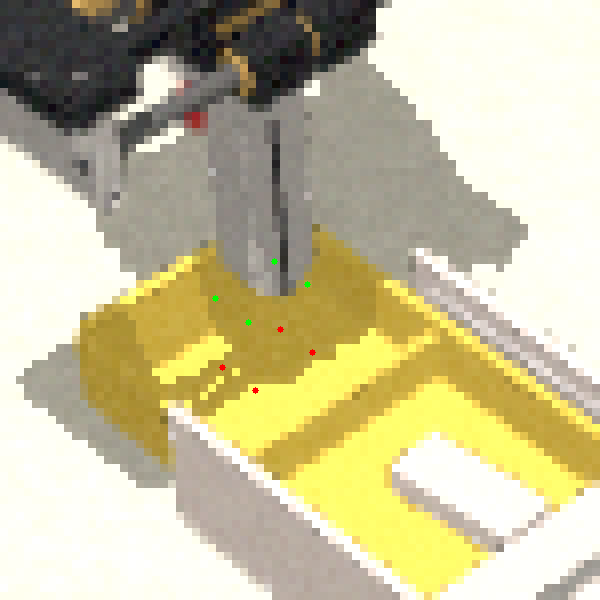

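Run:
```python
from h import *
s=cv2.imread("pics/scene0.png")
c=cv2.convertScaleAbs(cv2.resize(s[90:190,0:100],(600,600),interpolation=cv2.INTER_NEAREST),alpha=1.8)
from scipy.spatial.transform import Rotation as Ro
R=Ro.from_euler('xyz',[3.1415,0,.33])
for dy in(-.047,.047):
  for dz,col in((0,(0,255,0)),(.014,(0,0,255))):
    p=(proj("scene",[.178,-.5198,.184]+R.apply([0,dy,dz]))[0]-[0,90])*6
    cv2.circle(c,tuple(int(v) for v in p),4,col,-1); print(p)
cv2.imwrite("pics/d6.png",c)
```

```text
[129.29705121 559.11522463]
[143.21025413 586.98214998]
[-84.80493682 689.27526719]
[-67.95573992 717.82602445]
```

View pics/d6.png

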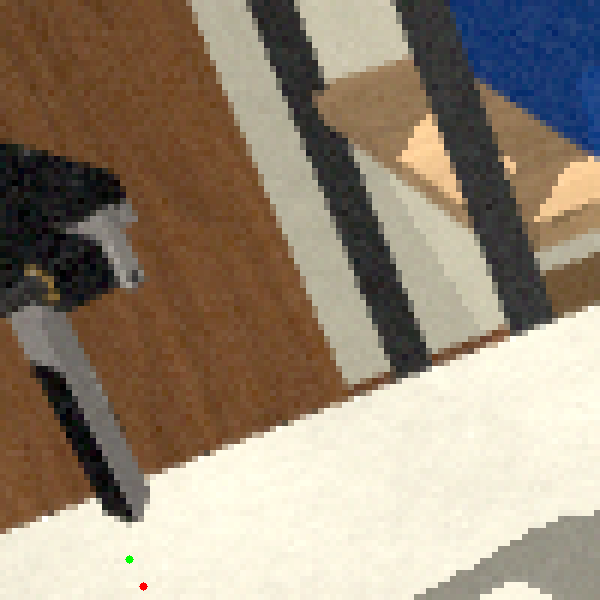

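The tray hasn't moved. In the scene view the closed fingertips sit at crop (270,285), but the reported pose puts them at (268,360). That makes them about 33 mm higher than reported, and they passed over the lip. The start picture shows the same gap. I'll back off and measure the tip in both views.

Emit:
apply_moves --moves '[[[0,0,-1],[0,0,0],0],[[0,0,-1.5],[0,0,0],0],[[-2,0,-1.5],[0,0,0],0],[[-4,0,-1.5],[0,0,0],0],[[-6,0,-1.5],[0,0,0],0],[[-8,0,-1.5],[0,0,0],0],[[-10,0,-1.5],[0,0,0],0],[[-10,0,-1],[0,0,0],0],[[-10,0,0],[0,0,0],0],[[-10,0,0],[0,0,0],0]]'

```text
time: 4.57
tool_pos: [0.4688, -0.125, 0.037]
ee_rot: [-3.141, 0.001, -0.016]
wrist_force: [-0.3, -0.3, -1.4]
width: 0.0003
```

```bash
cat >> h.py <<'E'
def look(tag,cs=(0,0,0,0),ct=(0,0,0,0)):
    s=optics.snapshot("scene")[:,:,::-1]; t=optics.snapshot("top")[:,:,::-1]
    cv2.imwrite(f"pics/{tag}_s.png",s);cv2.imwrite(f"pics/{tag}_t.png",t)
    out=[]
    for im,(x,y) ,w in((s,cs,100),(t,ct,100)):
        out.append(cv2.convertScaleAbs(cv2.resize(im[y:y+w,x:x+w],(400,400),interpolation=cv2.INTER_NEAREST),alpha=1.8))
    return out
E
python3 - <<'E'
from h import *
o=robot.get_obs(); p=o['tool_pos']-[0,0,.014]
ps=proj("scene",p)[0];pt=proj("top",p)[0]; print(o['tool_pos'],ps,pt)
cs=(ps-[50,60]).astype(int);ct=(pt-50).astype(int); a=look("e1",cs,ct); print(cs,ct)
for im,q,c in((a[0],ps,cs),(a[1],pt,ct)): cv2.circle(im,tuple(int(v) for v in (q-c)*4),3,(0,0,255),-1)
cv2.imwrite("pics/e1.png",np.hstack(a))
E
```

```text
[ 0.46878871 -0.1249542   0.03700259] [219.86115715 222.44394801] [331.11080402 237.67107806]
[169 162] [281 187]
```

View pics/e1.png

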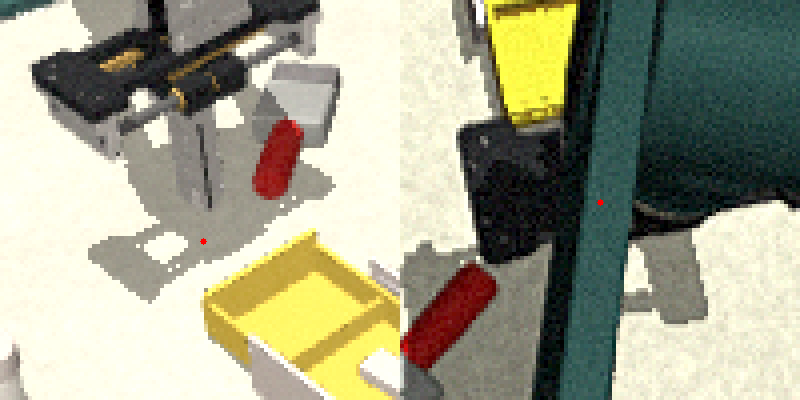

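Emit:
apply_moves --moves '[[[0,0,0.5],[0,0,0],0],[[0,0,1],[0,0,0],0],[[0,0,1.5],[0,0,0],0],[[0,0,2],[0,0,0],0],[[0,0,2],[0,0,0],0],[[0,0,2],[0,0,0],0],[[0,0,2],[0,0,0],0],[[0,0,2],[0,0,0],0],[[0,0,2],[0,0,0],0],[[0,0,2],[0,0,0],0]]'

```text
time: 5.5
tool_pos: [0.4694, -0.1253, 0.0188]
ee_rot: [3.141, -0.001, -0.016]
wrist_force: [1.1, 1.0, 0.2]
width: 0.0002
```

Run:
```python
from h import *
o=robot.get_obs(); p=o['tool_pos']-[0,0,.014]
ps=proj("scene",p)[0];pt=proj("top",p)[0]; print(o['tool_pos'],ps,pt)
cs=(ps-[50,60]).astype(int);ct=(pt-50).astype(int); a=look("e2",cs,ct); print(cs,ct)
for im,q,c in((a[0],ps,cs),(a[1],pt,ct)): cv2.circle(im,tuple(int(v) for v in (q-c)*4),3,(0,0,255),-1)
cv2.imwrite("pics/e2.png",np.hstack(a))
```

```text
[ 0.46935735 -0.12534205  0.01878076] [220.56723083 227.58388428] [330.19134111 238.29756605]
[170 167] [280 188]
```

View pics/e2.png

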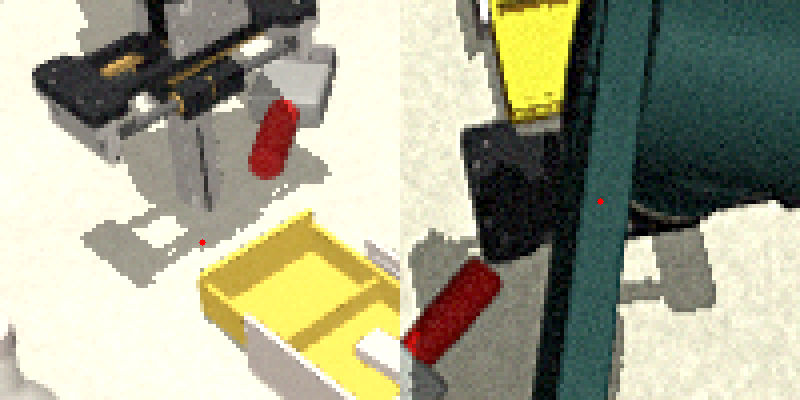

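Emit:
apply_moves --moves '[[[0,0,0.4],[0,0,0],0],[[0.5,0,0.8],[0,0,0],0],[[1.3,0,0.8],[0,0,0],0],[[2.1,0,0.8],[0,0,0],0],[[2.9,0,0.8],[0,0,0],0],[[3.7,0,0.8],[0,0,0],0],[[4.3,0,0.8],[0,0,0],0],[[4.9,0,0.8],[0,0,0],0],[[5.4,0,0.8],[0,0,0],0],[[6,0,0.8],[0,0,0],0]]'

```text
time: 6.43
tool_pos: [0.529, -0.1263, 0.0104]
ee_rot: [3.141, 0.002, -0.016]
wrist_force: [-1.3, -0.0, 1.8]
width: 0.0005
```

Run:
```python
from h import *
o=robot.get_obs(); print(o['tool_pos'],o['wrist_force'])
a=look("e3",(190,180),(270,130))
cv2.imwrite("pics/e3.png",np.hstack(a))
```

```text
[ 0.52899995 -0.12630221  0.01038666] [-1.34117197 -0.0371628   1.80669618]
```

View pics/e3.png

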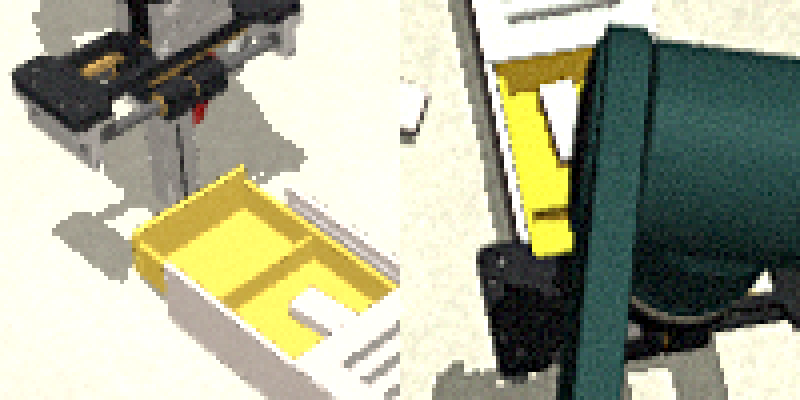

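Contact is made: the lip is ahead of the finger at crop (180,200) and the tray's overhang has shrunk. I'll keep pushing.

Emit:
apply_moves --moves '[[[0.5,0,0],[0,0,0],0],[[1,0,0],[0,0,0],0],[[1.5,0,0],[0,0,0],0],[[2,0,0],[0,0,0],0],[[2.5,0,0],[0,0,0],0],[[2.9,0,0],[0,0,0],0],[[3.2,0,0],[0,0,0],0],[[3.5,0,0],[0,0,0],0],[[3.7,0,0],[0,0,0],0],[[3.8,0,0],[0,0,0],0]]'

```text
time: 7.37
tool_pos: [0.5674, -0.1269, 0.0103]
ee_rot: [3.141, -0.0, -0.016]
wrist_force: [-1.5, -1.1, -0.3]
width: 0.0002
```

Emit:
apply_moves --moves '[[[0.1,0,0],[0,0,0],0],[[0.2,0,0],[0,0,0],0],[[0.3,0,0],[0,0,0],0],[[0.4,0,0],[0,0,0],0],[[0.5,0,0],[0,0,0],0],[[0.5,0,0],[0,0,0],0],[[0.6,0,0],[0,0,0],0],[[0.6,0,0],[0,0,0],0],[[0.7,0,0],[0,0,0],0],[[0.7,0,0],[0,0,0],0]]'

```text
time: 8.2
tool_pos: [0.5731, -0.1268, 0.0105]
ee_rot: [-3.141, 0.002, -0.016]
wrist_force: [-5.1, -0.7, 2.4]
width: 0.0005
```

Run:
```python
from h import *
o=robot.get_obs(); print(o['tool_pos'],o['wrist_force'])
a=look("e4",(200,190),(270,110))
cv2.imwrite("pics/e4.png",np.hstack(a))
```

```text
[ 0.57309813 -0.12684468  0.01046421] [-5.07049581 -0.73843796  2.42293958]
```

View pics/e4.png

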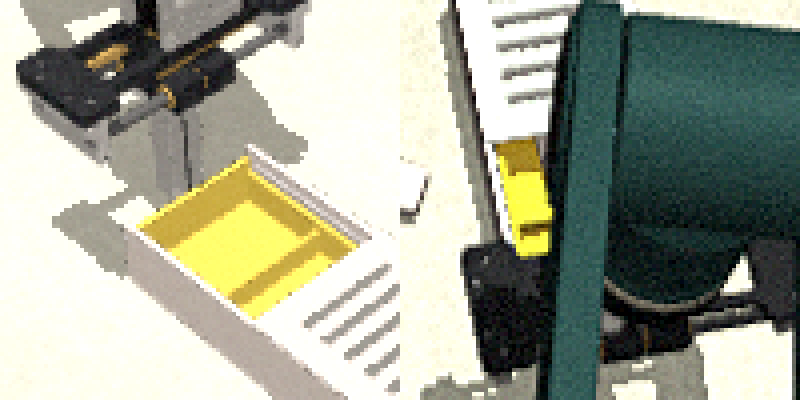

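Emit:
apply_moves --moves '[[[0.1,0,0],[0,0,0],0],[[0.1,0,0],[0,0,0],0],[[0.2,0,0],[0,0,0],0],[[0.2,0,0],[0,0,0],0],[[0.3,0,0],[0,0,0],0],[[0.3,0,0],[0,0,0],0],[[0.3,0,0],[0,0,0],0],[[0.3,0,0],[0,0,0],0],[[0.3,0,0],[0,0,0],0],[[0.3,0,0],[0,0,0],0]]'

```text
time: 9.13
tool_pos: [0.573, -0.1268, 0.0104]
ee_rot: [-3.141, 0.009, -0.016]
wrist_force: [-11.8, -0.5, 5.8]
width: 0.0003
```

The yellow tray is at its hard stop: the force went from 5 to 12 N with no movement. The outer face is at x≈0.581 against a unit front of 0.582. I'll back off, lift and check.

Emit:
apply_moves --moves '[[[-1,0,0],[0,0,0],0],[[-2.5,0,0],[0,0,0],0],[[-4,0,-1],[0,0,0],0],[[-5.5,0,-3],[0,0,0],0],[[-7,-1,-6],[0,0,0],0],[[-8.5,-3,-9],[0,0,0],0],[[-10,-6,-11.5],[0,0,0],0],[[-11,-9,-12],[0,0,0],0],[[-12,-12,-12],[0,0,0],0],[[-12,-15,-12],[0,0,0],0]]'

```text
time: 9.97
tool_pos: [0.4601, 0.0265, 0.1328]
ee_rot: [-3.141, -0.006, -0.017]
wrist_force: [0.6, 0.5, -0.6]
width: 0.0004
```

Run:
```python
from h import *
o=robot.get_obs(); print(o['tool_pos'],o['wrist_force'])
s=optics.snapshot("scene")[:,:,::-1];t=optics.snapshot("top")[:,:,::-1]
cv2.imwrite("pics/f_s.png",s);cv2.imwrite("pics/f_t.png",t)
cv2.imwrite("pics/f.png",np.hstack([cv2.convertScaleAbs(cv2.resize(i,(400,400)),alpha=1.6) for i in(t[85:245,170:370],s[150:300,200:400])]))
```

```text
[0.46013881 0.02648188 0.13282478] [ 0.59569177  0.49824614 -0.58159422]
```

View pics/f.png

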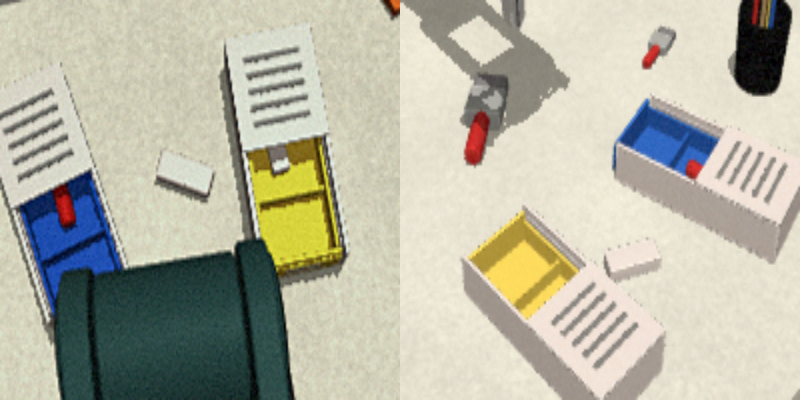

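Yellow is shut flush with its eraser inside, and the other items haven't moved. Next I'll move over the blue well.

Run:
```python
from h import *
print(shift([.616,.134,.08],.19))
```

```text
([15.41, -10.67, 5.29], [-0.002, -0.005, -0.201])
```

Emit:
apply_moves --moves '[[[2,-1.5,0],[0,0,-0.07],0],[[4.5,-3,0],[0,0,-0.14],0],[[7,-5,0],[0,0,-0.2],0],[[9.5,-6.5,0],[0,0,-0.2],0],[[12,-8.5,0],[0,0,-0.2],0],[[14,-10,0],[0,0,-0.2],0],[[15.4,-10.7,1],[0,0,-0.2],0],[[15.4,-10.7,3],[0,0,-0.2],0],[[15.4,-10.7,5],[0,0,-0.2],0],[[15.4,-10.7,5.3],[0,0,-0.2],0]]'

```text
time: 10.9
tool_pos: [0.614, 0.1288, 0.0728]
ee_rot: [-3.141, 0.006, 0.184]
wrist_force: [-0.8, 0.2, -0.2]
width: 0.0007
```

Run:
```python
from h import *
o=robot.get_obs(); print(o['tool_pos'],o['ee_rot'],o['wrist_force'])
a=look("g1",(280,140),(160,130))
p=o['tool_pos']+[0,0,.016]
for q in (p,[p[0],p[1],.012]): cv2.circle(a[0],tuple(int(v) for v in (proj("scene",q)[0]-[280,140])*4),3,(0,0,255),-1)
cv2.imwrite("pics/g1.png",np.hstack(a)); print(shift([.616,.134,.010],.19))
```

```text
[0.61397627 0.12882649 0.0728172 ] [-3.14106541  0.00601423  0.18361227] [-0.83913806  0.2078213  -0.24380467]
([0.21, -0.48, 6.6], [-0.0, 0.002, -0.007])
```

View pics/g1.png

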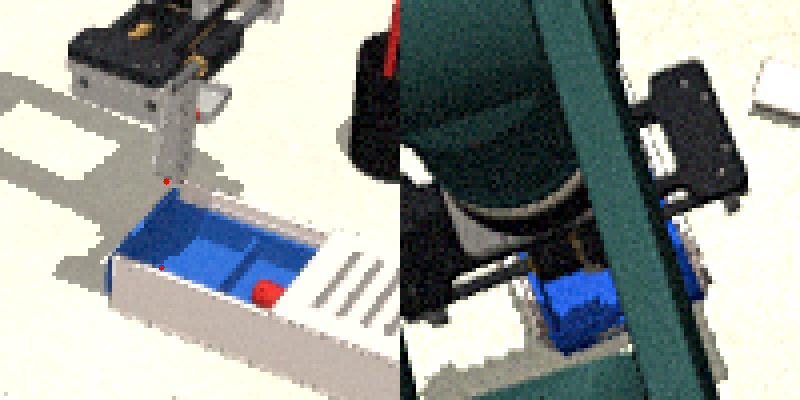

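Run:
```python
from h import *
y=.19;a=np.array([np.cos(y),np.sin(y)]); b=np.array([-a[1],a[0]]); L=np.array([.5904,.1295])
for x,w,z in((0,.042,.046),(0,-.042,.046),(.032,0,.012),(.065,.042,.030),(.065,-.042,.030),(.065,.042,.012)):
    P=np.r_[L+a*x+b*w,z]; print(x,w,z,P.round(3),((proj("scene",P)[0]-[280,140])*4).round(),proj("top",P)[0].round(1))
im=cv2.imread("pics/f_t.png"); 
im=cv2.imread("pics/scene0.png")
c=cv2.convertScaleAbs(cv2.resize(im[160:260,280:380],(700,700),interpolation=cv2.INTER_NEAREST),alpha=1.8)
for x,w,z in((0,.042,.046),(0,-.042,.046),(.032,0,.012),(.065,.042,.030),(.065,-.042,.030),(.0,.046,.046),(-.005,-.046,.046)):
    P=np.r_[L+a*x+b*w,z]; cv2.circle(c,tuple(int(v) for v in (proj("scene",P)[0]-[280,160]+.5)*7),3,(0,0,255),-1)
cv2.imwrite("pics/g2.png",c)
```

```text
0 0.042 0.046 [0.582 0.171 0.046] [168. 187.] [199.  214.3]
0 -0.042 0.046 [0.598 0.088 0.046] [109. 246.] [232.3 201. ]
0.032 0 0.012 [0.622 0.136 0.012] [176. 268.] [213.4 198.5]
0.065 0.042 0.03 [0.646 0.183 0.03 ] [245. 234.] [191.2 191.1]
0.065 -0.042 0.03 [0.662 0.101 0.03 ] [189. 296.] [223.6 178.3]
0.065 0.042 0.012 [0.646 0.183 0.012] [243. 253.] [192.8 192.8]
```

View pics/g2.png

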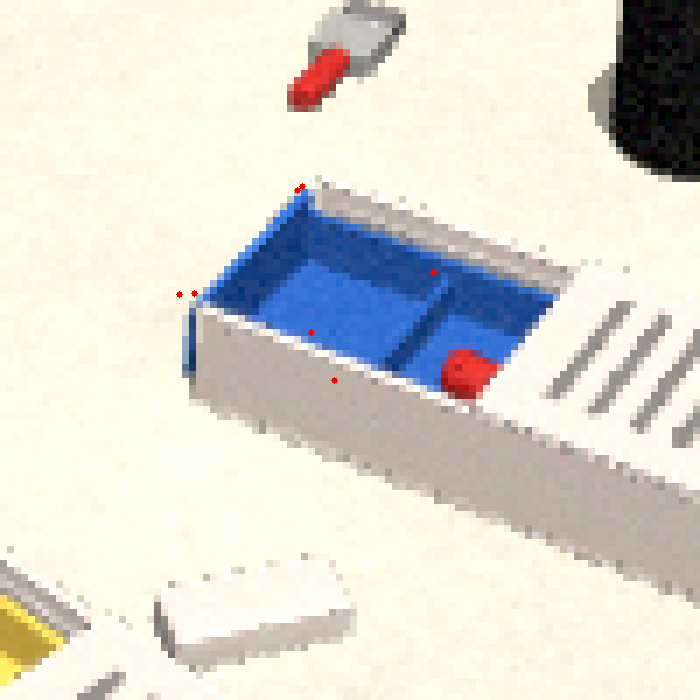

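The scene view puts the blue lip about 7 mm further in than my top-view estimate, so it is nearly flush. I'll take the lip's inner face as x≈0.597 and aim about 27 mm behind it.

Run:
```python
from h import *
print(shift([.624,.1365,.010],.19))
```

```text
([1.04, -0.58, 6.6], [-0.0, 0.002, -0.007])
```

Emit:
apply_moves --moves '[[[0.5,-0.3,0],[0,0,0],0],[[1,-0.6,0.3],[0,0,0],0],[[1,-0.6,1],[0,0,0],0],[[1,-0.6,2],[0,0,0],0],[[1,-0.6,3],[0,0,0],0],[[1,-0.6,4],[0,0,0],0],[[1,-0.6,4.5],[0,0,0],0],[[1,-0.6,5],[0,0,0],0],[[1,-0.6,5],[0,0,0],0],[[1,-0.6,5],[0,0,0],0]]'

```text
time: 11.83
tool_pos: [0.6238, 0.1371, 0.027]
ee_rot: [3.142, 0.001, 0.184]
wrist_force: [-0.9, 1.2, 1.5]
width: 0.0005
```

Run:
```python
from h import *
o=robot.get_obs(); print(o['tool_pos'],o['ee_rot'],o['wrist_force'])
a=look("g3",(280,140),(160,130))
cv2.imwrite("pics/g3.png",np.hstack(a)); print(shift([.624,.1365,.010],.19))
```

```text
[0.62381355 0.13707383 0.02704614] [3.14154832e+00 6.48212924e-04 1.83693975e-01] [-0.89027738  1.17763753  1.49368424]
([-0.06, 0.06, 1.81], [0.0, -0.001, -0.006])
```

View pics/g3.png

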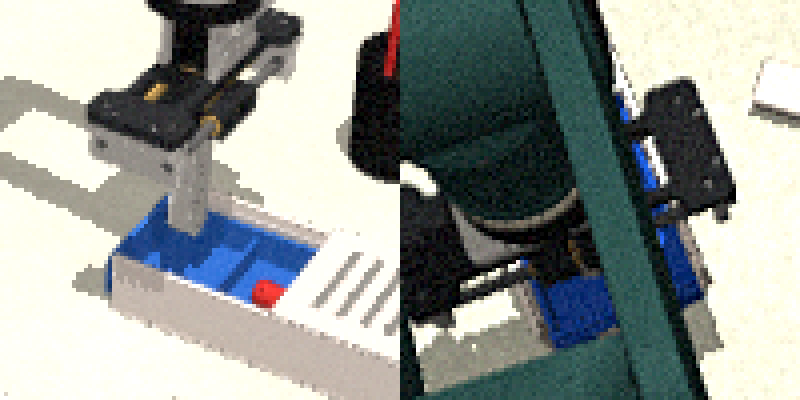

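The fingertip is over the well, behind the lip, at crop (190,235) with the lip at about (150,225). I'll go 1.8 cm deeper and then draw the tray out.

Emit:
apply_moves --moves '[[[0,0,0.5],[0,0,0],0],[[0,0,1],[0,0,0],0],[[0,0,1.4],[0,0,0],0],[[0,0,1.6],[0,0,0],0],[[0,0,1.8],[0,0,0],0],[[0,0,1.8],[0,0,0],0],[[-0.4,0,1.8],[0,0,0],0],[[-0.8,0,1.8],[0,0,0],0],[[-1.2,0,1.8],[0,0,0],0],[[-1.6,0,1.8],[0,0,0],0]]'

```text
time: 12.77
tool_pos: [0.6079, 0.1342, 0.0097]
ee_rot: [3.141, -0.0, 0.184]
wrist_force: [-0.2, -0.4, -0.4]
width: 0.0006
```

Emit:
apply_moves --moves '[[[-0.4,0,0],[0,0,0],0],[[-0.8,0,0],[0,0,0],0],[[-1.2,0,0],[0,0,0],0],[[-1.6,0,0],[0,0,0],0],[[-2,0,0],[0,0,0],0],[[-2.4,0,0],[0,0,0],0],[[-2.8,0,0],[0,0,0],0],[[-3.2,0,0],[0,0,0],0],[[-3.6,0,0],[0,0,0],0],[[-4,0,0],[0,0,0],0]]'

```text
time: 13.6
tool_pos: [0.5688, 0.1268, 0.0096]
ee_rot: [3.141, -0.0, 0.184]
wrist_force: [1.4, -1.0, 0.7]
width: 0.0002
```

Run:
```python
from h import *
o=robot.get_obs(); print(o['tool_pos'],o['ee_rot'],o['wrist_force'])
a=look("g4",(260,140),(160,130))
cv2.imwrite("pics/g4.png",np.hstack(a))
```

```text
[0.56879583 0.12675015 0.00963984] [ 3.14127514e+00 -4.91330272e-04  1.83779861e-01] [ 1.38211698 -0.99515399  0.655774  ]
```

View pics/g4.png

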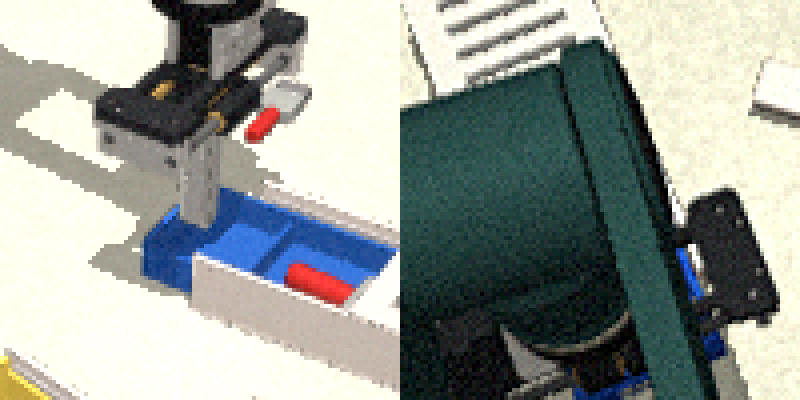

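Emit:
apply_moves --moves '[[[-0.4,0,0],[0,0,0],0],[[-0.8,0,0],[0,0,0],0],[[-1.2,0,0],[0,0,0],0],[[-1.6,0,0],[0,0,0],0],[[-2,0,0],[0,0,0],0],[[-2.4,0,0],[0,0,0],0],[[-2.8,0,0],[0,0,0],0],[[-3.2,0,0],[0,0,0],0],[[-3.6,0,0],[0,0,0],0],[[-4,0,0],[0,0,0],0]]'

```text
time: 14.53
tool_pos: [0.5293, 0.1194, 0.0094]
ee_rot: [3.141, -0.0, 0.184]
wrist_force: [2.3, -0.5, -0.5]
width: 0.0007
```

Emit:
apply_moves --moves '[[[-0.2,0,0],[0,0,0],0],[[-0.4,0,0],[0,0,0],0],[[-0.6,0,0],[0,0,0],0],[[-0.8,0,0],[0,0,0],0],[[-1,0,0],[0,0,0],0],[[-1.1,0,0],[0,0,0],0],[[-1.2,0,0],[0,0,0],0],[[-1.3,0,0],[0,0,0],0],[[-1.4,0,0],[0,0,0],0],[[-1.4,0,0],[0,0,0],0]]'

```text
time: 15.37
tool_pos: [0.5199, 0.1178, 0.0098]
ee_rot: [3.142, -0.009, 0.184]
wrist_force: [12.0, 1.7, -6.9]
width: 0.0006
```

Run:
```python
from h import *
o=robot.get_obs(); print(o['tool_pos'],o['ee_rot'],o['wrist_force'])
a=look("g5",(250,140),(160,130))
cv2.imwrite("pics/g5.png",np.hstack(a))
```

```text
[0.51991868 0.11776473 0.00976309] [ 3.14156797 -0.00941836  0.18379112] [11.96848299  1.72012791 -6.91029167]
```

View pics/g5.png

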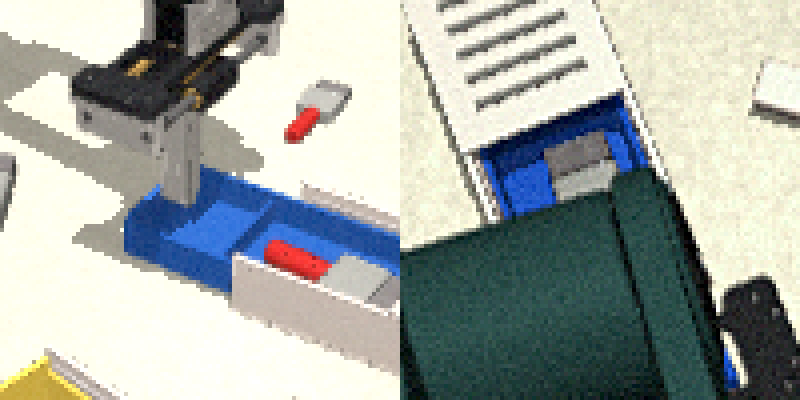

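The tray is at its stop: 12 N with movement stalled. I'll ease off the lip, lift straight up and clear away.

Emit:
apply_moves --moves '[[[0.5,0,0],[0,0,0],0],[[1,0,0],[0,0,0],0],[[1.5,0,0],[0,0,0],0],[[1.5,0,0],[0,0,0],0],[[1.5,0,-1],[0,0,0],0],[[1.5,0,-3],[0,0,0],0],[[1.5,0,-5.5],[0,0,0],0],[[1.5,0,-8.5],[0,0,0],0],[[1.5,0,-11.5],[0,0,0],0],[[1.5,0,-14],[0,0,0],0]]'

```text
time: 16.3
tool_pos: [0.5305, 0.1199, 0.1526]
ee_rot: [3.142, -0.002, 0.184]
wrist_force: [1.1, -0.8, 0.4]
width: 0.0003
```

Emit:
apply_moves --moves '[[[-2,2,0],[0,0,0],0],[[-4,5,0],[0,0,0],0],[[-6,8,0],[0,0,0],0],[[-8,11,0],[0,0,0],0],[[-10,14,0],[0,0,0],0],[[-12,17,0],[0,0,0],0],[[-14,20,0],[0,0,0],0],[[-16,23,0],[0,0,0],0],[[-17,26,0],[0,0,0],0],[[-18,29,0],[0,0,0],0]]'

```text
time: 17.13
tool_pos: [0.4055, -0.1994, 0.1506]
ee_rot: [3.141, -0.001, 0.183]
wrist_force: [1.1, -0.3, 0.1]
width: 0.0005
```

Run:
```python
from h import *
o=robot.get_obs(); print(o['tool_pos'],o['wrist_force'])
s=optics.snapshot("scene")[:,:,::-1];t=optics.snapshot("top")[:,:,::-1]
cv2.imwrite("pics/h_s.png",s);cv2.imwrite("pics/h_t.png",t)
cv2.imwrite("pics/h.png",np.hstack([cv2.convertScaleAbs(cv2.resize(i,(400,400)),alpha=1.6) for i in(t[85:285,150:350],s[150:330,200:400])]))
# blue displacement: unit front wall tops vs lip outer top
h=cv2.cvtColor(t,cv2.COLOR_BGR2HSV); m=cv2.inRange(h,(100,120,40),(130,255,255)); m[:, :160]=0;m[:100]=0;m[:,260:]=0
c=max(cv2.findContours(m,cv2.RETR_EXTERNAL,cv2.CHAIN_APPROX_NONE)[0],key=cv2.contourArea)
ap=cv2.approxPolyDP(cv2.convexHull(c),2,True)[:,0];print(ap.tolist(),ray("top",ap,.046)[:,:2].round(3).tolist())
```

```text
[ 0.40546731 -0.19942036  0.15058789] [ 1.1276165  -0.25658982  0.09239603]
[[214, 154], [248, 234], [212, 250], [180, 167]] [[0.722, 0.111], [0.514, 0.066], [0.494, 0.155], [0.706, 0.197]]
```

View pics/h.png

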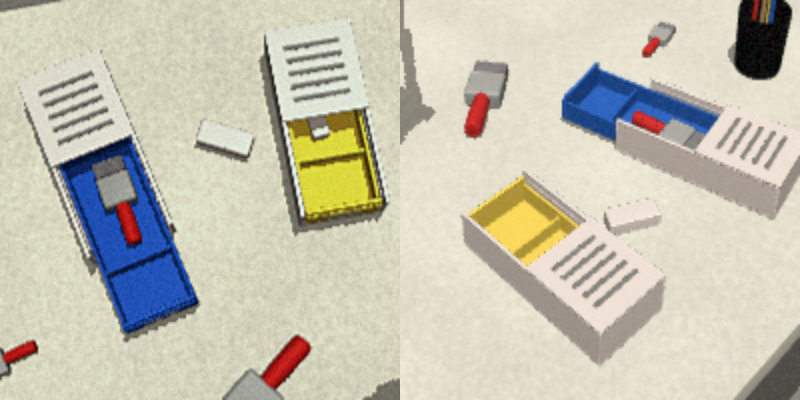

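View pics/h_t.png

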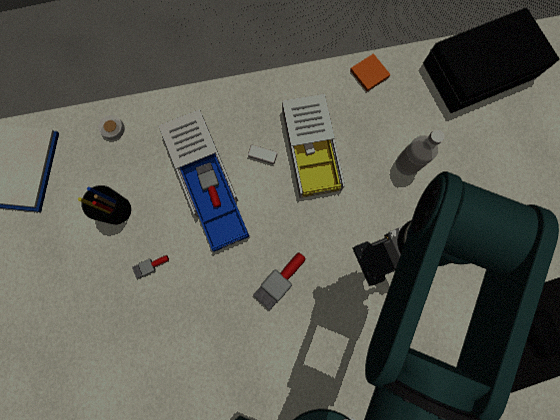

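Final view: the blue tray stands out with its mid-sized brush at (210,185). Yellow is shut flush with its eraser at (309,148). The bottle, pen pot and look-alikes haven't moved, and the arm is clear.

Run:
```python
from h import *
print(job.close_job())
```

```text
the job is handed in; nothing more can be done
None
```

I pushed the yellow tray fully home first, then drew the blue tray out to its stop, and handed the job in at about 17 s of the 48 s. I pulled from inside the finger well with the fingers closed, so the blue front was never pinched.

**Checks that agreed:**
- **Yellow tray:** it stopped hard at home, with the force rising from 5 to 12 N and no further movement. Its outer face measured x≈0.581 against a unit front of 0.582.
- **Blue tray:** it stalled at 12 N, far above its 1.5–2 N of friction. It had come about 83 mm from where it started, and about 92 mm from shut (±3 mm), against 95 mm nominal.
- **Other things:** in the last pictures the brush and eraser lie in their trays, the bottle and pen pot have not visibly moved, and the arm is clear of everything.

**Checks that disagreed:**
- **Fingertip height:** in the scene camera the fingertips appeared about 30 mm higher than the reported pose and the stated 14 mm give. Because of this my first push at yellow passed over the lip without touching it. I then worked about 28 mm lower, which worked.
- **Blue lip position:** my first top-view estimate was about 7 mm off the scene view. I corrected it before hooking.

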